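Find the rocking corner of the alignment jig plate and press its shim flat

ROBOT

A 6-joint arm with a two-finger parallel gripper is mounted at the origin on the work surface. World frame = base frame: x ahead of the robot, y to its left, z up, the work surface at z = 0. Lengths are in m, angles in rad, forces in N, time in s.
With the tool pointing down it reaches from about 0.35 to 0.775 m from the base axis. Payload 5.5 kg.
Tool frame: the origin (TCP) lies at the very end of the fingers, on their centre line; the grasp point (between the pads) lies 19 mm behind it; z points along the fingers, x is the direction in which the jaws open and shut, and the axes are right-handed (so a half turn about z gives the same grasp; the last joint's range is limited). The gripper opens to 85 mm and grips with 20 to 120 N. Pads are 22 mm wide; open, the fingers measure 114 mm over their backs; the gripper's body (76 mm by 85 mm) begins 54 mm behind the grasp point. The pads swing forward as they close: fully open they stand 13 mm farther back than shut.
Start: joints at [1.054, 0.313, 0.046, 1.304, 0, 1.431], TCP at [0.212, 0.535, 0.231] pointing down, gripper open.
Joint ranges: [-2.76, 2.76], [-0.86, 1.69], [-1.03, 1.26], [-2.2, 2.34], [-1.47, 1.5], [-3.14, 3.14]. Speed limits (rad/s): [2.57, 2.57, 3.14, 3.14, 3.14, 3.14].

INTERFACE

Orientations are given as a unit quaternion [w, x, y, z].
In Python, from workcell import env gives the robot as it stands.
- The arm moves only by the shell command python3 -m inch 'ROWS' [FORCE]. ROWS is JSON, a list of rows, each a list of 7 numbers: the turn, a rotation vector about the tool's x, y, z each as a share of 8 degrees, from -1 to 1, then the shift along the tool's x, y, z each as a share of 0.05 m, from -1 to 1, then the closure, from 0 (fully open) to 1 (shut). A call has 1 to 12 rows; each row shifts and turns the commanded pose from where the row before left it, along the tool's axes as they then stand; what a row does not reach is not made up. A row lasts 1/10 s, in which the tool goes at most 50 mm and 8.59 degrees, less where a joint would pass 70% of its speed; a pose out of reach is approached as far as the arm can. A call with a number of a shift or a turn outside -1 to 1 is refused whole. A call with a gripper value outside its range is refused whole. The fingers move at their own pace and stop on an object; FORCE is the grip in N (left out, the last holds). Time passes only in rows, so rows that do not move let the fingers close. It gives the time, the measured TCP pose, the force and the opening at its end, in the units of the state.
- env.get_state(): the state, without advancing time (a new reading comes with each control period).
- env.read_camera(name): name is "scene" or "top" or "wrist"; returns the picture (400x640x3 uint8, red, green, blue); there is no depth.
- env.calibration(name): a dict with "fx", "fy", "cx", "cy" (pixels), "rvec" (rotation vector, rad) and "tvec" (3), from world to camera coordinates, as OpenCV has them; the wrist camera has in their place "hand_eye" (4x4, takes a point from camera to tool coordinates, whose origin is the TCP and whose axes are the tool frame's). Camera axes: x right, y down, z forward; pixel columns grow to the right and rows downward; lengths in m; the calibration is good to about 2 mm. A picture is of the moment at which its call begins: read the wrist's pose just before it. calibration takes no time and is no camera call.
- env.hand_in(): hands the job in, once; it reports no verdict.
The state is a dict: "clock": time; "joint_pos": joint angles; "qvel": joint speeds; "tau": joint torques, N m; "tcp_pos": TCP position; "orientation": TCP orientation; "wrist_force": force on the tool from outside, world axes, zero at the start; "ft_torque": the same for the moment, N m; "finger_gap": finger opening in m.
Only numpy, scipy, OpenCV 4.12 (cv2) and the standard library are available. Lean on these libraries where they do the work, as an engineer would, in place of code of your own. Each camera call takes 0.05 s, during which the arm holds its last target.

TASK

One corner of the jig plate rocks because its foot gives: press down on the black dots at the plate's corners with closed fingertips until you find the corner that sinks. Then press that corner's orange shim stud down flat, and leave the other three shims standing as they are. Grasp and lift nothing, do not shift the plate, the coupling on it or anything else on the bench, and finish clear of everything.

Things in the scene. Friction and masses are not known exactly. Their poses are not given: they have to be found in the camera images.
- bed: the dark steel bed of the alignment jig, 250 x 250 x 12 mm, fixed to the table; origin at the centre of its underside, on the table; z up, x and y along its sides. A blue stop 14 mm thick stands at the middle of each side, its top 34 mm above the table.
- plate: the loose aluminium-coloured jig plate, 200 x 200 x 8 mm, 2 kg, origin at the centre of its underside, 30 mm above the table; x, y along its sides. It lies level on four hidden feet, each 60 mm from its middle along x and along y, between the blue stops (1.5 mm play). Three feet are solid, one (any of the four) is springy
- plate_mid (a point): centre of the plate's upper face, 38 mm above the table. Pressed at its dot, the corner over the springy foot starts to sink at about 5 to 6 N, is fully down (about 5 mm lower) at about 7 N, and springs back; solid corners do not sink
- corner_a (a point): the black dot (18 mm across) on the upper face of the plate near its +x +y corner, 84 mm from the middle along the plate's x and along its y: a clear place to press the corner, 34 mm diagonally outboard of that corner's shim
- corner_b (a point): the black dot (18 mm across) on the upper face of the plate near its -x +y corner, 84 mm from the middle along the plate's x and along its y: a clear place to press the corner, 34 mm diagonally outboard of that corner's shim
- corner_c (a point): the black dot (18 mm across) on the upper face of the plate near its -x -y corner, 84 mm from the middle along the plate's x and along its y: a clear place to press the corner, 34 mm diagonally outboard of that corner's shim
- corner_d (a point): the black dot (18 mm across) on the upper face of the plate near its +x -y corner, 84 mm from the middle along the plate's x and along its y: a clear place to press the corner, 34 mm diagonally outboard of that corner's shim
- shim_a_top (a point): centre of the top of the shim stud at the plate's +x +y corner: orange head, 20 mm across, 60 mm from the plate's middle along x and along y, standing 8.5 mm above the plate's upper face at the start
- shim_b_top (a point): centre of the top of the shim stud at the plate's -x +y corner: orange head, 20 mm across, 60 mm from the plate's middle along x and along y, standing 8.5 mm above the plate's upper face at the start
- shim_c_top (a point): centre of the top of the shim stud at the plate's -x -y corner: orange head, 20 mm across, 60 mm from the plate's middle along x and along y, standing 8.5 mm above the plate's upper face at the start
- shim_d_top (a point): centre of the top of the shim stud at the plate's +x -y corner: orange head, 20 mm across, 60 mm from the plate's middle along x and along y, standing 8.5 mm above the plate's upper face at the start
- shim_a (a joint): how far the shim stud at the +x +y corner is pushed in, m: 0 standing up (as at the start), 0.007 flat (its head then still stands 1.5 mm above the plate). It slides straight down with about 5 N of friction and stays where it is pushed. Only the shim of the rocking corner goes flat; one over a solid foot jams after about 2.5 mm, and stays there
- shim_b (a joint): how far the shim stud at the -x +y corner is pushed in, m: 0 standing up (as at the start), 0.007 flat (its head then still stands 1.5 mm above the plate). It slides straight down with about 5 N of friction and stays where it is pushed. Only the shim of the rocking corner goes flat; one over a solid foot jams after about 2.5 mm, and stays there
- shim_c (a joint): how far the shim stud at the -x -y corner is pushed in, m: 0 standing up (as at the start), 0.007 flat (its head then still stands 1.5 mm above the plate). It slides straight down with about 5 N of friction and stays where it is pushed. Only the shim of the rocking corner goes flat; one over a solid foot jams after about 2.5 mm, and stays there
- shim_d (a joint): how far the shim stud at the +x -y corner is pushed in, m: 0 standing up (as at the start), 0.007 flat (its head then still stands 1.5 mm above the plate). It slides straight down with about 5 N of friction and stays where it is pushed. Only the shim of the rocking corner goes flat; one over a solid foot jams after about 2.5 mm, and stays there
- coupling: steel tube coupling standing loose in the middle of the plate, 60 mm across the foot, 45 mm high, 150 g; origin at the centre of its underside; may not be moved
- screwdriver: yellow-handled screwdriver lying on the table beside the jig (+y side); a bystander
- wrench: steel wrench lying on the table beside the jig (-y side); a bystander
- tape: roll of white tape, 90 mm across, 25 mm high, on the table; a bystander
- glue: red bottle, 44 mm across, 120 mm high, on the table; a bystander
- socket: black open cup-shaped leg socket, 120 mm across, 150 mm high, on the table; a bystander
- pylon: aluminium leg tube with a round foot, standing on the table, 64 mm across the foot, 160 mm high; a bystander
Not all that is in view belongs to the job. There is more than one size of the coupling; the job needs the middle-sized.

How it is judged:
By the outcome, as a careful person would: the job done as asked, in the order asked, and still so for the second after the job is handed in, with the robot touching nothing.
It also fails if it takes over 51 s, if anything falls off the work surface, if the arm or the gripper's body presses on something with over 40 N, if the wrist force passes 120 N, or if a joint passes its speed limit or range.

## Working session

There is one attempt and no reset: what is moved stays moved. The work goes in short steps, Python scripts to look and compute and a shell command to move; the robot and the scene stay as the last step left them, time stands still between calls to the robot, and variables do not carry over. Pictures are saved under pics/ and viewed, and the job is handed in when it is done.

```bash
ls; mkdir -p pics
python3 - <<'E'
from workcell import env
import cv2
s=env.get_state();print(s)
for n in("scene","top"):
    im=env.read_camera(n);cv2.imwrite(f"pics/{n}0.png",im[:,:,::-1]);print(n,env.calibration(n))
print(env.calibration("wrist"))
E
```

```text
pics
{'clock': 0.0, 'joint_pos': array([ 1.05437093e+00,  3.14010382e-01,  4.49569016e-02,  1.30360264e+00,
       -3.95224502e-05,  1.43119433e+00]), 'qvel': array([-0.00214849, -0.00017789,  0.00020793, -0.00152336,  0.00059043,
       -0.00154455]), 'tau': array([ 3.51908666e-04, -4.80624175e+01,  2.98533511e+01,  1.93372200e-02,
        7.86685609e-05, -2.10818030e-08]), 'tcp_pos': array([0.21134148, 0.53418784, 0.23039417]), 'orientation': array([ 4.28374684e-04,  8.27033067e-01,  5.62152506e-01, -8.25585748e-04]), 'wrist_force': array([ 0.18562883, -0.52308763, -0.54086069]), 'ft_torque': array([ 0.04524564, -0.00598252, -0.02972785]), 'finger_gap': 0.08519162850217867}
scene {'fx': 509.0830803253181, 'fy': 509.0830803253181, 'cx': 332.6842746876848, 'cy': 195.2596506362864, 'rvec': array([ 0.84039749,  2.54119446, -1.12687874]), 'tvec': array([ 0.45237849, -0.17763441,  1.67350038])}
top {'fx': 385.53617201012656, 'fy': 385.53617201012656, 'cx': 314.781010472261, 'cy': 197.8808566163533, 'rvec': array([ 2.15236318, -2.09958403,  0.18105354]), 'tvec': array([-0.02538089,  0.54401517,  1.31121503])}
{'fx': 322.8277590796896, 'fy': 322.8277590796896, 'cx': 321.85791067135176, 'cy': 196.42786451299926, 'hand_eye': array([[ 9.99999905e-01, -8.14115937e-05, -4.28403734e-04,
        -4.87726698e-04],
       [ 1.92227048e-04,  9.64113528e-01,  2.65490243e-01,
        -6.79857631e-02],
       [ 3.91415851e-04, -2.65490300e-01,  9.64113452e-01,
        -1.42687834e-01],
       [ 0.00000000e+00,  0.00000000e+00,  0.00000000e+00,
         1.00000000e+00]])}
```

View pics/scene0.png

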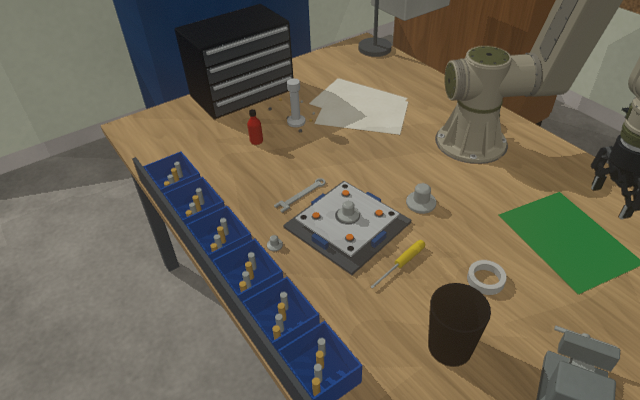

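View pics/top0.png

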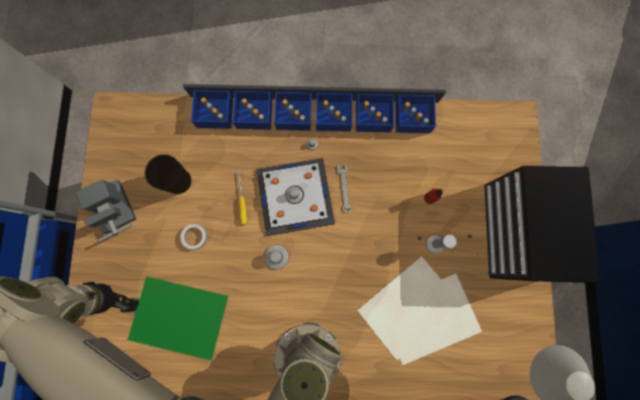

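The top view shows the plate near (294,195), its four orange heads at about (275,181), (309,178), (280,213) and (314,208), the screwdriver to its left (+y) and the wrench to its right. Next I measure these.

```bash
cat > h.py <<'E'
import numpy as np, cv2
from workcell import env
def ray(n,uv,z,T=None):
    c=env.calibration(n);uv=np.atleast_2d(np.float64(uv))
    d=np.c_[(uv[:,0]-c['cx'])/c['fx'],(uv[:,1]-c['cy'])/c['fy'],np.ones(len(uv))]
    if n=='wrist':
        M=T@c['hand_eye'];R=M[:3,:3];o=M[:3,3]
    else:
        R=cv2.Rodrigues(np.float64(c['rvec']))[0].T;o=-R@c['tvec']
    d=d@R.T
    return o+d*((z-o[2])/d[:,2])[:,None]
def pose(s):
    from scipy.spatial.transform import Rotation as Ro
    w,x,y,z=s['orientation'];T=np.eye(4);T[:3,:3]=Ro.from_quat([x,y,z,w]).as_matrix();T[:3,3]=s['tcp_pos'];return T
def orange(bgr,box,mina=8):
    hsv=cv2.cvtColor(bgr,cv2.COLOR_BGR2HSV)
    m=cv2.inRange(hsv,(3,130,90),(16,255,255));k=np.zeros_like(m);x0,y0,x1,y1=box;k[y0:y1,x0:x1]=m[y0:y1,x0:x1]
    n,l,st,ce=cv2.connectedComponentsWithStats(k)
    return [(ce[i],st[i,4]) for i in range(1,n) if st[i,4]>=mina]
E
python3 - <<'E'
from h import *
for n,box in(("top",(250,150,345,240)),("scene",(280,175,415,270))):
    im=cv2.imread(f"pics/{n}0.png");o=orange(im,box)
    x0,y0,x1,y1=box;cv2.imwrite(f"pics/{n}_crop.png",cv2.resize(im[y0:y1,x0:x1],None,fx=5,fy=5,interpolation=cv2.INTER_CUBIC))
    P=ray(n,[c for c,a in o],.0455)
    for (c,a),p in zip(o,P):print(n,c.round(1),a,p.round(4))
    print(P.mean(0))
E
```

```text
top [297.2 192.6] 3320 [0.5624 0.0508 0.0455]
top [308. 175.] 21 [0.6273 0.0145 0.0455]
top [274.9 180.7] 22 [0.6037 0.1319 0.0455]
top [313.7 207.8] 22 [ 0.5094 -0.009   0.0455]
top [280.  213.4] 23 [0.4867 0.1086 0.0455]
[0.55788596 0.0593348  0.0455    ]
scene [345.2 192.4] 31 [ 0.5097 -0.0088  0.0455]
scene [378.7 212.3] 32 [0.4862 0.1089 0.0455]
scene [315.6 214.8] 30 [0.627  0.0143 0.0455]
scene [349.2 236.6] 37 [0.6037 0.1318 0.0455]
[0.55665271 0.06156032 0.0455    ]
```

View pics/top_crop.png

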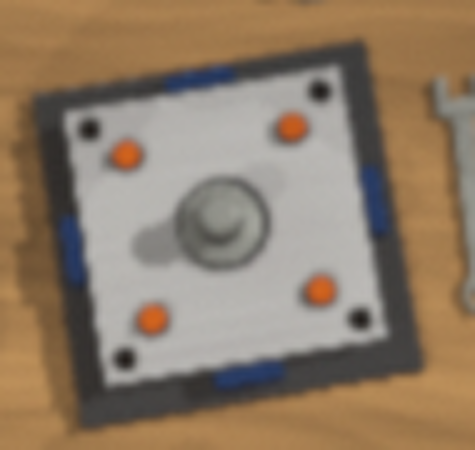

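View pics/scene_crop.png

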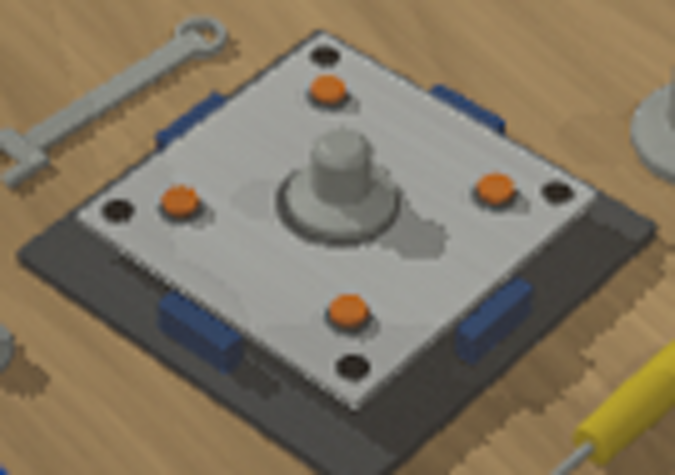

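Both views agree to about 1 mm: the shim spacing is 119.5 mm and the yaw about 11°. From this I compute the targets and the tool-frame shifts.

```bash
cat >> h.py <<'E'
S=np.array([[.6037,.1318],[.4865,.1088],[.5096,-.0089],[.6272,.0144]]) # a b c d
C=S.mean(0)
q=np.array([1+1j,-1+1j,-1-1j,1-1j]);w=np.sum((S-C)@[1,1j]*np.conj(q));yaw=np.angle(w);sc=abs(w)/8
U=np.array([[np.cos(yaw),-np.sin(yaw)],[np.sin(yaw),np.cos(yaw)]])
sg=np.array([[1,1],[-1,1],[-1,-1],[1,-1]])
DOT=C+.084*sg@U.T; SH=C+.06*sg@U.T
def go(xy,z,s=None):
    s=s or env.get_state();T=pose(s);d=T[:3,:3].T@(np.r_[xy,z]-T[:3,3]);return (d*1000).round(1)
E
python3 - <<'E'
from h import *
print(C,np.degrees(yaw),sc);print(DOT);print(SH, abs(SH-S).max())
# check dots in pictures
for n,box in(("top",(250,150,345,240)),("scene",(280,175,415,270))):
    im=cv2.imread(f"pics/{n}0.png");g=im.max(2)
    c=env.calibration(n);p=cv2.projectPoints(np.c_[DOT,np.full(4,.038)],c['rvec'],c['tvec'],np.array([[c['fx'],0,c['cx']],[0,c['fy'],c['cy']],[0,0,1.]]),None)[0][:,0]
    for k,uv in enumerate(p):
        x,y=uv.round().astype(int);W=120-g[y-5:y+6,x-5:x+6].astype(float).clip(0,120);
        yy,xx=np.mgrid[y-5:y+6,x-5:x+6];d=(np.hypot(xx-uv[0],yy-uv[1])<4.5)*W
        m=[(xx*d).sum()/d.sum(),(yy*d).sum()/d.sum()]
        print(n,"abcd"[k],uv.round(1),np.round(m,1),(ray(n,m,.038)[0,:2]-DOT[k]).round(4))
print(go(DOT[1],.12)); T=pose(env.get_state());print(T.round(3))
E
```

```text
[0.55675  0.061525] 11.183255146295629 0.059874402397852786
[[ 0.62286339  0.1602216 ]
 [ 0.4580534   0.12763839]
 [ 0.49063661 -0.0371716 ]
 [ 0.6554466  -0.00458839]]
[[ 0.60397385  0.13202257]
 [ 0.48625243  0.10874885]
 [ 0.50952615 -0.00897257]
 [ 0.62724757  0.01430115]] 0.00027385337914287433
top a [267.4 175.7] [267.5 175.5] [ 0.001 -0.   ]
top b [274.5 221.6] [274.5 221.4] [ 0.0007 -0.0001]
top c [321.6 213.6] [321.6 213.4] [0.0007 0.    ]
top d [313.5 168. ] [313.5 167.7] [0.001  0.0002]
scene a [350.1 248.6] [350.2 248. ] [-0.0015 -0.0016]
scene b [391.  213.7] [391.1 213.1] [-0.0017 -0.0019]
scene c [344.5 186.4] [344.6 185.7] [-0.0018 -0.0021]
scene d [303.1 217.3] [303.2 216.7] [-0.0015 -0.0018]
[-287.1  379.   110.9]
[[ 0.368  0.93  -0.001  0.211]
 [ 0.93  -0.368 -0.001  0.534]
 [-0.002 -0.    -1.     0.23 ]
 [ 0.     0.     0.     1.   ]]
```

```bash
python3 -m inch '[[0,0,0,-0.48,0.63,0,1],[0,0,0,-0.48,0.63,0,1],[0,0,0,-0.48,0.63,0,1],[0,0,0,-0.48,0.63,0,1],[0,0,0,-0.48,0.63,0,1],[0,0,0,-0.48,0.63,0,1],[0,0,0,-0.48,0.63,0,1],[0,0,0,-0.48,0.63,0,1],[0,0,0,-0.48,0.63,0,1],[0,0,0,-0.48,0.63,0,1],[0,0,0,-0.48,0.63,0,1],[0,0,0,-0.46,0.64,0,1]]' 40; python3 -m inch '[[0,0,0,0,0,0,1],[0,0,0,0,0,0,1],[0,0,0,0,0,0,1]]'
python3 - <<'E'
from h import *
s=env.get_state();print(s['clock'],s['finger_gap'],s['wrist_force'],go(DOT[1],.06));print(pose(s).round(3))
E
```

```text
clock: 1.3
tcp_pos: [0.4582, 0.127, 0.231]
orientation: [-0.0, 0.827, 0.562, -0.0]
wrist_force: [0.7, 0.1, 0.5]
finger_gap: 0.0
clock: 1.6
tcp_pos: [0.4572, 0.1291, 0.231]
orientation: [-0.0, 0.827, 0.562, -0.0]
wrist_force: [-0.8, 1.1, 0.1]
finger_gap: 0.0
1.6 1.1996897583380384e-05 [-0.80772621  1.12149402  0.05188789] [ -1.    1.5 171. ]
[[ 0.367  0.93  -0.001  0.457]
 [ 0.93  -0.367  0.     0.129]
 [-0.    -0.001 -1.     0.231]
 [ 0.     0.     0.     1.   ]]
```

```bash
python3 -m inch '[[0,0,0,-0.02,0.03,0.6,1],[0,0,0,0,0,0.6,1],[0,0,0,0,0,0.6,1],[0,0,0,0,0,0.6,1],[0,0,0,0,0,0.5,1],[0,0,0,0,0,0.3,1],[0,0,0,0,0,0.2,1],[0,0,0,0,0,0.1,1],[0,0,0,0,0,0,1],[0,0,0,0,0,0,1],[0,0,0,0,0,0,1]]'
python3 - <<'E'
from h import *
s=env.get_state();print(s['wrist_force'],go(DOT[1],.038))
T=pose(s);im=env.read_camera("wrist")[:,:,::-1].copy();cv2.imwrite("pics/w1.png",im)
im=env.read_camera("scene")[:,:,::-1][150:290,250:450];cv2.imwrite("pics/s1.png",cv2.resize(im,None,fx=4,fy=4,interpolation=cv2.INTER_CUBIC))
E
```

```text
clock: 2.7
tcp_pos: [0.4597, 0.1273, 0.0572]
orientation: [0.0, 0.827, 0.562, 0.001]
wrist_force: [0.5, 0.3, -0.5]
finger_gap: -0.0
[ 0.5388628   0.32799471 -0.47757701] [-0.3 -1.7 19.2]
```

View pics/w1.png

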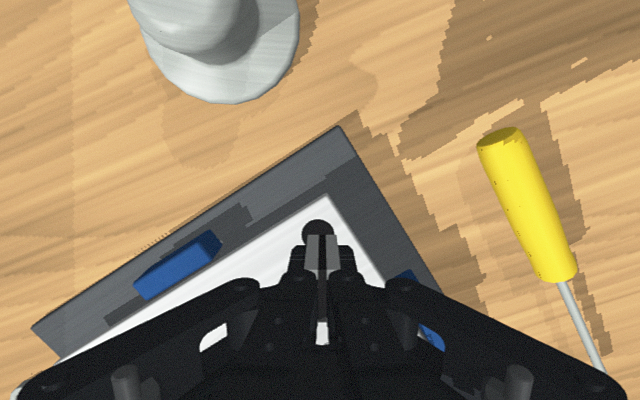

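View pics/s1.png

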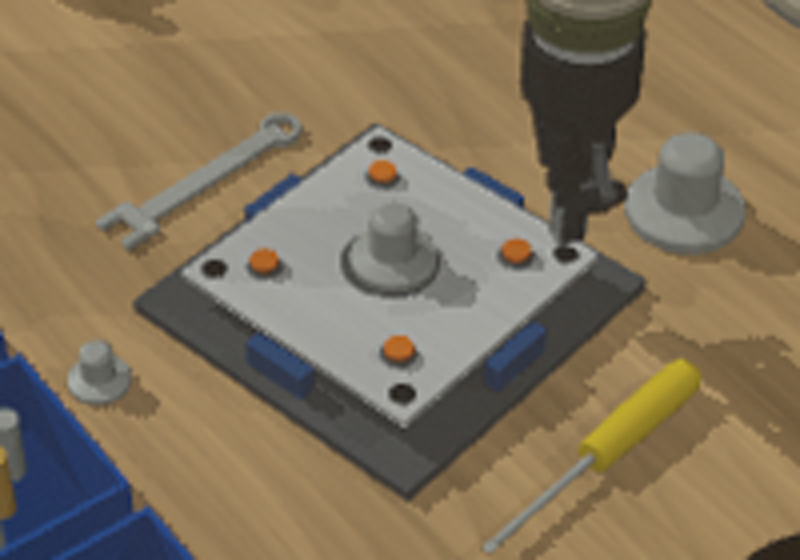

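The wrist view shows dot b at (318,232) right ahead of the closed tips, and the scene view puts the tips over the same dot. So I come down and press gently.

```bash
python3 -m inch '[[0,0,0,0,-0.02,0.2,1],[0,0,0,0,0,0.1,1],[0,0,0,0,0,0.02,1],[0,0,0,0,0,0.02,1],[0,0,0,0,0,0,1]]'; for i in 1; do :; done; python3 -m inch '[[0,0,0,0,0,0.02,1],[0,0,0,0,0,0,1]]'; python3 -m inch '[[0,0,0,0,0,0.02,1],[0,0,0,0,0,0,1]]'
```

```text
clock: 3.3
tcp_pos: [0.4579, 0.1274, 0.0391]
orientation: [-0.0, 0.827, 0.562, -0.0]
wrist_force: [-0.2, -0.2, 0.1]
finger_gap: 0.0002
clock: 3.5
tcp_pos: [0.4581, 0.1275, 0.0383]
orientation: [0.0, 0.827, 0.562, 0.0]
wrist_force: [-0.8, -0.7, -0.2]
finger_gap: -0.0003
clock: 3.7
tcp_pos: [0.4583, 0.1275, 0.038]
orientation: [0.0, 0.827, 0.562, 0.0]
wrist_force: [-1.7, 0.1, 6.2]
finger_gap: -0.0001
```

```bash
python3 -m inch '[[0,0,0,0,0,0.006,1],[0,0,0,0,0,0,1]]';python3 -m inch '[[0,0,0,0,0,0.006,1],[0,0,0,0,0,0,1]]'
```

```text
clock: 3.9
tcp_pos: [0.4582, 0.1275, 0.038]
orientation: [0.0, 0.827, 0.562, 0.0]
wrist_force: [-2.4, -0.5, 8.6]
finger_gap: 0.0001
clock: 4.1
tcp_pos: [0.4583, 0.1275, 0.0379]
orientation: [0.0, 0.827, 0.562, 0.0]
wrist_force: [-3.4, 0.4, 11.2]
finger_gap: 0.0
```

Corner b is solid: z stayed at 38 mm under 11 N. I lift off and go to corner c.

```bash
python3 -m inch '[[0,0,0,0,0,-0.1,1],[0,0,0,0,0,-0.4,1],[0,0,0,0,0,-0.5,1],[0,0,0,-0.57,0.36,0,1],[0,0,0,-0.57,0.36,0,1],[0,0,0,-0.57,0.36,0,1],[0,0,0,-0.57,0.36,0,1],[0,0,0,-0.55,0.36,0,1],[0,0,0,0,0,0.4,1],[0,0,0,0,0,0.3,1],[0,0,0,0,0,0,1],[0,0,0,0,0,0,1]]'
python3 - <<'E'
from h import *
s=env.get_state();print(s['wrist_force'],go(DOT[2],.038))
im=env.read_camera("scene")[:,:,::-1][150:290,250:450];cv2.imwrite("pics/s2.png",cv2.resize(im,None,fx=4,fy=4,interpolation=cv2.INTER_CUBIC))
E
```

```text
clock: 5.3
tcp_pos: [0.4894, -0.0371, 0.0518]
orientation: [-0.0, 0.827, 0.562, -0.0]
wrist_force: [0.3, -0.8, 0.9]
finger_gap: -0.0
[ 0.30852201 -0.77941528  0.91097997] [ 0.4  1.1 13.8]
```

View pics/s2.png

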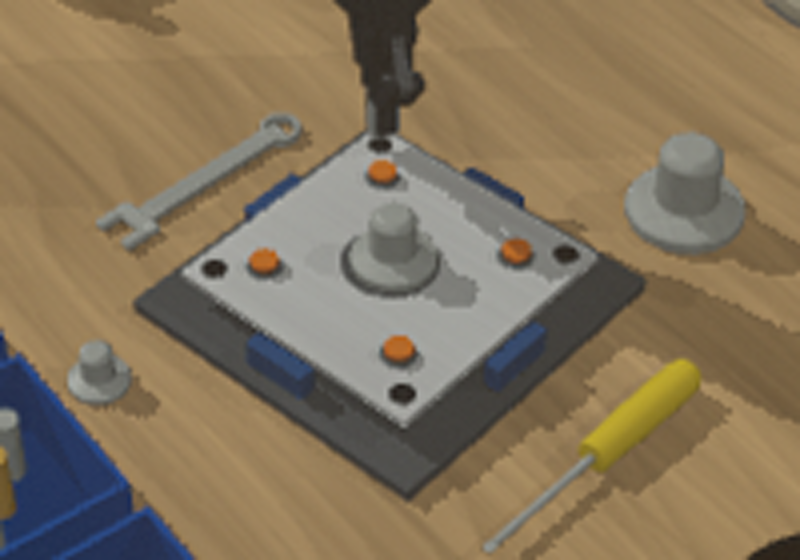

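The tips are over dot c at (380,145) in the enlarged view, and nothing has shifted.

```bash
python3 -m inch '[[0,0,0,0,0.02,0.16,1],[0,0,0,0,0,0.08,1],[0,0,0,0,0,0.01,1],[0,0,0,0,0,0.01,1],[0,0,0,0,0,0,1]]'; python3 -m inch '[[0,0,0,0,0,0.01,1],[0,0,0,0,0,0,1]]'; python3 -m inch '[[0,0,0,0,0,0.01,1],[0,0,0,0,0,0,1]]'; python3 -m inch '[[0,0,0,0,0,0.01,1],[0,0,0,0,0,0,1]]'
```

```text
clock: 5.85
tcp_pos: [0.4906, -0.0375, 0.0387]
orientation: [-0.0, 0.827, 0.562, 0.0]
wrist_force: [-0.5, -1.2, -0.1]
finger_gap: 0.0002
clock: 6.05
tcp_pos: [0.4907, -0.0376, 0.0383]
orientation: [0.0, 0.827, 0.562, 0.0]
wrist_force: [-0.5, -0.1, -0.3]
finger_gap: 0.0002
clock: 6.25
tcp_pos: [0.4907, -0.0376, 0.038]
orientation: [0.0, 0.827, 0.562, 0.0]
wrist_force: [-1.5, 0.0, 4.0]
finger_gap: 0.0003
clock: 6.45
tcp_pos: [0.4907, -0.0376, 0.038]
orientation: [0.0, 0.827, 0.562, 0.0]
wrist_force: [-2.7, 0.8, 7.7]
finger_gap: -0.0004
```

```bash
python3 -m inch '[[0,0,0,0,0,0.008,1],[0,0,0,0,0,0,1],[0,0,0,0,0,0,1]]'
```

```text
clock: 6.75
tcp_pos: [0.4908, -0.0377, 0.038]
orientation: [0.0, 0.827, 0.562, 0.0]
wrist_force: [-4.3, 0.1, 11.7]
finger_gap: -0.0
```

Corner c is solid too. On to d.

```bash
python3 -m inch '[[0,0,0,0,0,-0.1,1],[0,0,0,0,0,-0.4,1],[0,0,0,0,0,-0.5,1],[0,0,0,0.36,0.57,0,1],[0,0,0,0.36,0.57,0,1],[0,0,0,0.36,0.57,0,1],[0,0,0,0.36,0.57,0,1],[0,0,0,0.36,0.55,0,1],[0,0,0,0,0,0.4,1],[0,0,0,0,0,0.3,1],[0,0,0,0,0,0,1],[0,0,0,0,0,0,1]]'
python3 - <<'E'
from h import *
s=env.get_state();print(s['wrist_force'],go(DOT[3],.038))
im=env.read_camera("scene")[:,:,::-1][150:290,250:450];cv2.imwrite("pics/s3.png",cv2.resize(im,None,fx=4,fy=4,interpolation=cv2.INTER_CUBIC))
E
```

```text
clock: 7.95
tcp_pos: [0.6549, -0.0059, 0.0515]
orientation: [-0.0, 0.827, 0.562, -0.0]
wrist_force: [-0.2, -0.4, 0.7]
finger_gap: -0.0001
[-0.15030646 -0.42408297  0.6961303 ] [ 1.5  0.1 13.5]
```

View pics/s3.png

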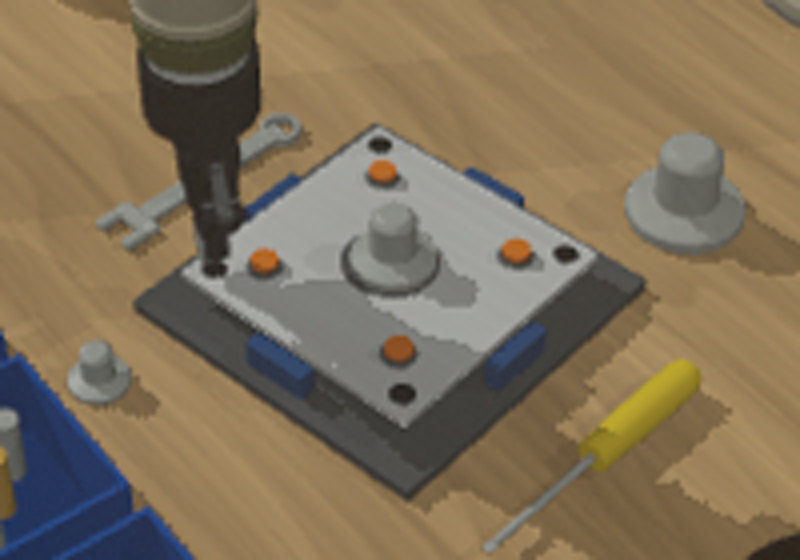

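The tips are over dot d at (214,268) in the enlarged view.

```bash
python3 -m inch '[[0,0,0,0.02,0,0.16,1],[0,0,0,0,0,0.08,1],[0,0,0,0,0,0.01,1],[0,0,0,0,0,0.01,1],[0,0,0,0,0,0,1]]'; python3 -m inch '[[0,0,0,0,0,0.01,1],[0,0,0,0,0,0,1]]'; python3 -m inch '[[0,0,0,0,0,0.01,1],[0,0,0,0,0,0,1]]'; python3 -m inch '[[0,0,0,0,0,0.01,1],[0,0,0,0,0,0,1]]'; python3 -m inch '[[0,0,0,0,0,0.008,1],[0,0,0,0,0,0,1],[0,0,0,0,0,0,1]]'
```

```text
clock: 8.5
tcp_pos: [0.6557, -0.0051, 0.0389]
orientation: [0.0, 0.827, 0.562, 0.0]
wrist_force: [0.6, 0.4, -0.4]
finger_gap: -0.0003
clock: 8.7
tcp_pos: [0.6557, -0.0051, 0.0384]
orientation: [0.0, 0.827, 0.562, 0.0]
wrist_force: [-0.7, 0.1, 0.1]
finger_gap: 0.0
clock: 8.9
tcp_pos: [0.6558, -0.005, 0.0381]
orientation: [0.0, 0.827, 0.562, 0.0]
wrist_force: [-0.5, 0.5, 1.8]
finger_gap: 0.0003
clock: 9.1
tcp_pos: [0.6558, -0.0051, 0.0381]
orientation: [0.0, 0.827, 0.562, 0.0]
wrist_force: [-1.5, 0.7, 4.6]
finger_gap: 0.0001
clock: 9.4
tcp_pos: [0.6558, -0.0051, 0.038]
orientation: [0.0, 0.827, 0.562, 0.0]
wrist_force: [-2.0, -0.2, 6.4]
finger_gap: 0.0004
```

```bash
python3 -m inch '[[0,0,0,0,0,0.01,1],[0,0,0,0,0,0,1]]'; python3 -m inch '[[0,0,0,0,0,0.01,1],[0,0,0,0,0,0,1],[0,0,0,0,0,0,1]]'
```

```text
clock: 9.6
tcp_pos: [0.6558, -0.0051, 0.038]
orientation: [0.0, 0.827, 0.562, 0.0]
wrist_force: [-3.4, -0.2, 8.5]
finger_gap: 0.0002
clock: 9.9
tcp_pos: [0.6559, -0.0051, 0.038]
orientation: [0.0, 0.827, 0.562, 0.001]
wrist_force: [-3.5, 0.5, 11.6]
finger_gap: 0.0004
```

Corner d is solid, which leaves a. I confirm it by pressing.

```bash
python3 -m inch '[[0,0,0,0,0,-0.1,1],[0,0,0,0,0,-0.4,1],[0,0,0,0,0,-0.5,1],[0,0,0,0.57,-0.36,0,1],[0,0,0,0.57,-0.36,0,1],[0,0,0,0.57,-0.36,0,1],[0,0,0,0.57,-0.36,0,1],[0,0,0,0.55,-0.36,0,1],[0,0,0,0,0,0.4,1],[0,0,0,0,0,0.3,1],[0,0,0,0,0,0,1],[0,0,0,0,0,0,1]]'
python3 - <<'E'
from h import *
s=env.get_state();print(s['wrist_force'],go(DOT[0],.038))
im=env.read_camera("scene")[:,:,::-1][150:290,250:450];cv2.imwrite("pics/s4.png",cv2.resize(im,None,fx=4,fy=4,interpolation=cv2.INTER_CUBIC))
E
```

```text
clock: 11.1
tcp_pos: [0.6238, 0.1596, 0.0507]
orientation: [-0.0, 0.827, 0.562, -0.0]
wrist_force: [0.3, -0.5, -0.1]
finger_gap: 0.0002
[ 0.26867622 -0.46304462 -0.14289059] [ 0.3 -1.1 12.7]
```

View pics/s4.png

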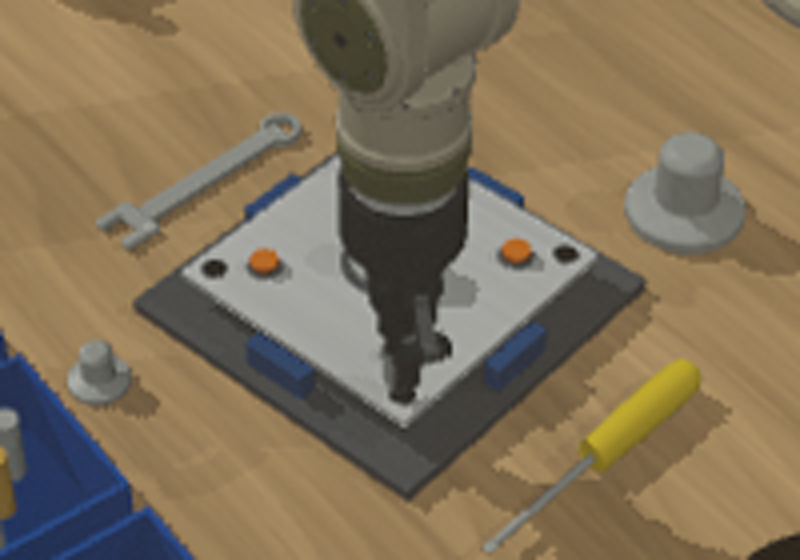

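The tips are over dot a at (402,395) in the enlarged view.

```bash
python3 -m inch '[[0,0,0,0,-0.02,0.16,1],[0,0,0,0,0,0.07,1],[0,0,0,0,0,0.01,1],[0,0,0,0,0,0.01,1],[0,0,0,0,0,0,1]]'; python3 -m inch '[[0,0,0,0,0,0.01,1],[0,0,0,0,0,0.01,1],[0,0,0,0,0,0,1]]'; python3 -m inch '[[0,0,0,0,0,0.01,1],[0,0,0,0,0,0,1]]'; python3 -m inch '[[0,0,0,0,0,0.01,1],[0,0,0,0,0,0,1]]'; python3 -m inch '[[0,0,0,0,0,0.01,1],[0,0,0,0,0,0,1]]'
```

```text
clock: 11.65
tcp_pos: [0.6232, 0.1599, 0.0385]
orientation: [0.0, 0.827, 0.562, 0.0]
wrist_force: [0.8, -0.2, -0.4]
finger_gap: 0.0001
clock: 11.95
tcp_pos: [0.6233, 0.16, 0.0379]
orientation: [0.0, 0.827, 0.562, 0.0]
wrist_force: [-1.3, 0.0, 3.0]
finger_gap: -0.0001
clock: 12.15
tcp_pos: [0.6234, 0.1601, 0.0374]
orientation: [0.0, 0.827, 0.562, 0.0]
wrist_force: [-0.7, 0.5, 3.1]
finger_gap: -0.0001
clock: 12.35
tcp_pos: [0.6234, 0.1601, 0.0367]
orientation: [0.0, 0.827, 0.562, 0.0]
wrist_force: [-1.1, 0.5, 5.4]
finger_gap: -0.0001
clock: 12.55
tcp_pos: [0.6234, 0.1601, 0.0361]
orientation: [0.0, 0.827, 0.562, 0.0]
wrist_force: [0.4, -0.2, 4.3]
finger_gap: 0.0002
```

It sinks. I press a little further to make sure, about 3 mm in all.

```bash
python3 -m inch '[[0,0,0,0,0,0.01,1],[0,0,0,0,0,0.01,1],[0,0,0,0,0,0.01,1],[0,0,0,0,0,0,1]]'
```

```text
clock: 12.95
tcp_pos: [0.6234, 0.1602, 0.0346]
orientation: [0.0, 0.827, 0.562, 0.0]
wrist_force: [-0.6, 0.0, 6.1]
finger_gap: 0.0002
```

Corner a gives: 3.4 mm down at about 6 N. Now for its shim. I release slowly, lift and shift over it.

```bash
python3 -m inch '[[0,0,0,0,0,-0.04,1],[0,0,0,0,0,-0.04,1],[0,0,0,0,0,-0.1,1],[0,0,0,0,0,-0.3,1],[0,0,0,0,0,-0.3,1],[0,0,0,-0.33,-0.08,0,1],[0,0,0,-0.34,-0.07,0,1],[0,0,0,0,0,0,1],[0,0,0,0,0,0,1],[0,0,0,0,0,0,1]]'
python3 - <<'E'
from h import *
s=env.get_state();print(s['wrist_force'],go(SH[0],.0465))
im=env.read_camera("wrist")[:,:,::-1];cv2.imwrite("pics/w5.png",im)
im=env.read_camera("scene")[:,:,::-1][150:290,250:450];cv2.imwrite("pics/s5.png",cv2.resize(im,None,fx=4,fy=4,interpolation=cv2.INTER_CUBIC))
E
```

```text
clock: 13.95
tcp_pos: [0.6041, 0.132, 0.0733]
orientation: [-0.0, 0.827, 0.562, 0.0]
wrist_force: [0.3, -0.5, -0.5]
finger_gap: -0.0001
[ 0.25082131 -0.53966559 -0.48870187] [-0.  -0.1 26.8]
```

View pics/s5.png

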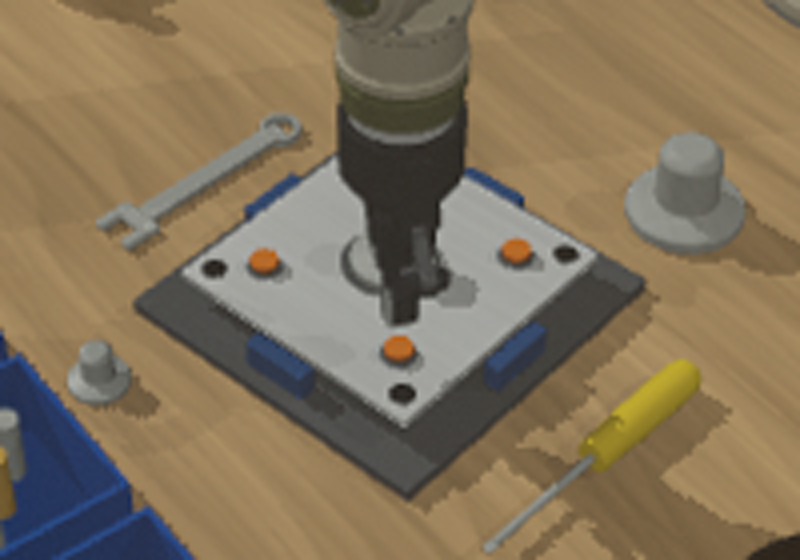

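View pics/w5.png

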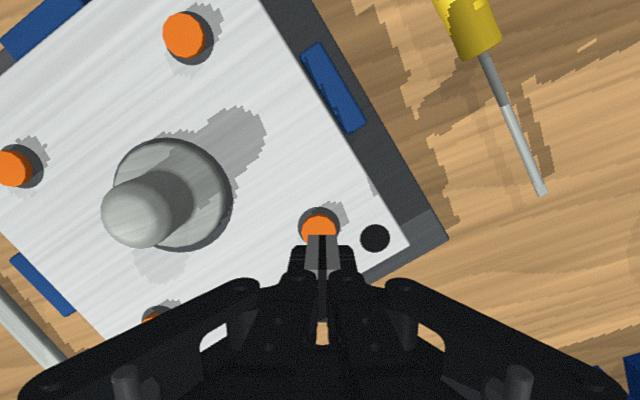

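Orange head a is right ahead of the tips at (318,225), and the TCP is within 0.1 mm of the computed centre. Now I press it.

```bash
python3 -m inch '[[0,0,0,0,0,0.3,1],[0,0,0,0,0,0.14,1],[0,0,0,0,0,0.04,1],[0,0,0,0,0,0.02,1],[0,0,0,0,0,0,1]]'; python3 -m inch '[[0,0,0,0,0,0.02,1],[0,0,0,0,0,0.02,1],[0,0,0,0,0,0,1]]'; python3 -m inch '[[0,0,0,0,0,0.02,1],[0,0,0,0,0,0.02,1],[0,0,0,0,0,0,1]]';  python3 -m inch '[[0,0,0,0,0,0.02,1],[0,0,0,0,0,0.02,1],[0,0,0,0,0,0,1]]'
```

```text
clock: 14.55
tcp_pos: [0.604, 0.1317, 0.0486]
orientation: [0.0, 0.827, 0.562, 0.0]
wrist_force: [-0.7, 0.4, -0.3]
finger_gap: 0.0001
clock: 14.85
tcp_pos: [0.604, 0.1316, 0.0466]
orientation: [0.0, 0.827, 0.562, 0.0]
wrist_force: [-0.1, 0.3, 0.8]
finger_gap: 0.0
clock: 15.15
tcp_pos: [0.604, 0.1316, 0.0448]
orientation: [0.0, 0.827, 0.562, 0.0]
wrist_force: [-0.8, -0.3, 3.8]
finger_gap: -0.0002
clock: 15.45
tcp_pos: [0.604, 0.1317, 0.0424]
orientation: [0.0, 0.827, 0.562, 0.0]
wrist_force: [-1.5, 0.3, 5.0]
finger_gap: -0.0001
```

```bash
python3 -m inch '[[0,0,0,0,0,0.02,1],[0,0,0,0,0,0.02,1],[0,0,0,0,0,0,1]]'; python3 -m inch '[[0,0,0,0,0,0.02,1],[0,0,0,0,0,0.02,1],[0,0,0,0,0,0,1]]';  python3 -m inch '[[0,0,0,0,0,0.02,1],[0,0,0,0,0,0,1],[0,0,0,0,0,0,1]]'; python3 -m inch '[[0,0,0,0,0,0.02,1],[0,0,0,0,0,0,1],[0,0,0,0,0,0,1]]'
```

```text
clock: 15.75
tcp_pos: [0.604, 0.1316, 0.0403]
orientation: [0.0, 0.827, 0.562, 0.0]
wrist_force: [0.0, 0.8, 3.5]
finger_gap: -0.0
clock: 16.05
tcp_pos: [0.6041, 0.1316, 0.0392]
orientation: [0.0, 0.827, 0.562, 0.0]
wrist_force: [-2.4, 0.6, 9.2]
finger_gap: 0.0
clock: 16.35
tcp_pos: [0.604, 0.1316, 0.0391]
orientation: [0.0, 0.827, 0.562, 0.001]
wrist_force: [-4.3, -1.2, 15.3]
finger_gap: -0.0001
clock: 16.65
tcp_pos: [0.6041, 0.1317, 0.039]
orientation: [0.001, 0.827, 0.562, 0.001]
wrist_force: [-6.5, -1.2, 19.5]
finger_gap: 0.0003
```

The stop is firm at z = 39 mm with 19 N, against 39.5 mm expected for flat. I retract straight up and clear the view.

```bash
python3 -m inch '[[0,0,0,0,0,-0.06,1],[0,0,0,0,0,-0.1,1],[0,0,0,0,0,-0.5,1],[0,0,0,0,0,-0.8,1],[0,0,0,0,0,-0.8,1],[0,0,0,0,0,-0.8,1],[0,0,0,0.6,-0.6,-0.4,1],[0,0,0,0.6,-0.6,-0.4,1],[0,0,0,0.6,-0.6,0,1],[0,0,0,0.6,-0.6,0,1],[0,0,0,0.6,-0.6,0,1],[0,0,0,0.6,-0.6,0,1]]'
python3 -m inch '[[0,0,0,0.5,-0.5,0,1],[0,0,0,0.5,-0.5,0,1],[0,0,0,0.3,-0.3,0,1],[0,0,0,0,0,0,1],[0,0,0,0,0,0,1],[0,0,0,0,0,0,1]]'
python3 - <<'E'
from h import *
for n,box in(("top",(258,160,335,225)),("scene",(280,175,415,270))):
    im=env.read_camera(n)[:,:,::-1].copy();cv2.imwrite(f"pics/{n}9.png",im);o=orange(im,box)
    for c,a in o:
        if a<200:print(n,c.round(1),a,ray(n,c,.0455)[0].round(4),ray(n,c,.0385)[0].round(4))
im=cv2.imread("pics/scene9.png")[150:290,250:450];cv2.imwrite("pics/s9.png",cv2.resize(im,None,fx=4,fy=4,interpolation=cv2.INTER_CUBIC))
a=cv2.imread("pics/top0.png");b=cv2.imread("pics/top9.png")
cv2.imwrite("pics/t9.png",cv2.resize(np.hstack([a[150:240,225:360],b[150:240,225:360]]),None,fx=2.9,fy=2.9,interpolation=cv2.INTER_CUBIC))
s=env.get_state();print(s['wrist_force'],s['tcp_pos'],s['qvel'])
E
```

```text
clock: 17.85
tcp_pos: [0.5015, 0.3665, 0.2286]
orientation: [-0.0, 0.827, 0.562, -0.001]
wrist_force: [0.1, 0.4, -0.2]
finger_gap: -0.0004
clock: 18.45
tcp_pos: [0.4665, 0.4486, 0.2289]
orientation: [0.0, 0.827, 0.562, -0.001]
wrist_force: [0.0, -0.5, 0.1]
finger_gap: -0.0
top [272.7 161.9] 165 [0.6724 0.1426 0.0455] [0.6743 0.1435 0.0385]
top [308. 175.] 21 [0.6273 0.0145 0.0455] [0.629  0.0146 0.0385]
top [275. 181.] 21 [0.6025 0.1314 0.0455] [0.6041 0.1322 0.0385]
top [259.4 212.5] 102 [0.488  0.1812 0.0455] [0.489  0.1823 0.0385]
top [313.7 207.8] 22 [ 0.5094 -0.009   0.0455] [ 0.5104 -0.009   0.0385]
top [280.  213.4] 23 [0.4867 0.1086 0.0455] [0.4876 0.1093 0.0385]
scene [345.2 192.4] 31 [ 0.5097 -0.0088  0.0455] [ 0.505  -0.015   0.0385]
scene [378.6 212.3] 33 [0.4864 0.1087 0.0455] [0.4815 0.1034 0.0385]
scene [315.6 214.8] 30 [0.627  0.0143 0.0455] [0.6232 0.0083 0.0385]
scene [349.1 237.9] 32 [0.6068 0.1352 0.0455] [0.6028 0.1301 0.0385]
[-0.34353006  0.00404909 -0.45978767] [0.46674196 0.44843388 0.22926825] [-0.00098344 -0.00176912  0.00228241 -0.00108528  0.00130094  0.00307017]
```

View pics/s9.png

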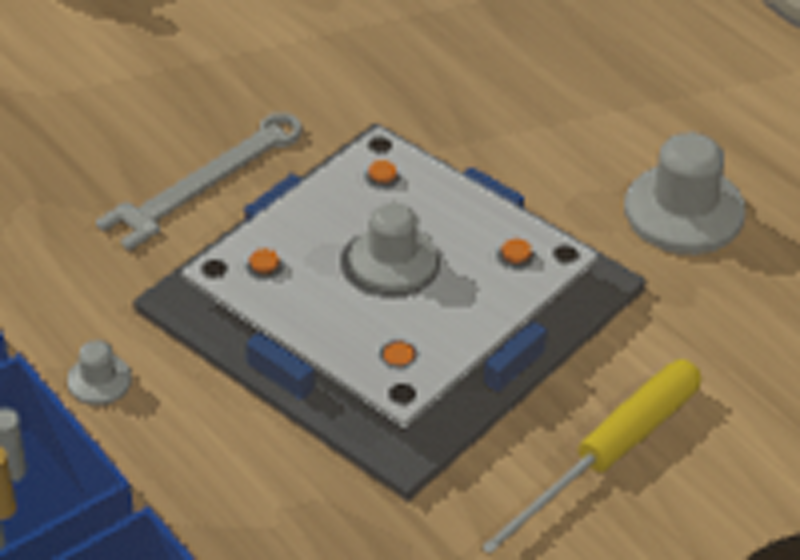

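View pics/t9.png

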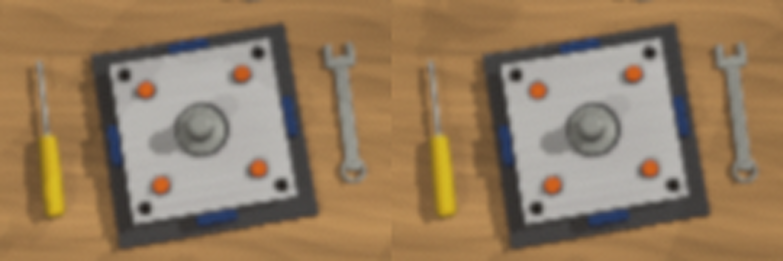

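Shim a, at (398,353) in the enlarged scene view, is now flat. The other three shims are at their original pixels, the plate and coupling have not moved, and the arm is clear.

```bash
python3 -c "
from workcell import env
print(env.hand_in())"
```

```text
the job is handed in; nothing more can be done
None
```

Corner a (+x +y) is the one that rocks, and its shim stud is now pressed flat. I handed the job in at about 18.5 s of the 51 s allowed.

- **Finding the corner:** I pressed the dots in the order b, c, d, a with closed fingertips. Corners b, c and d did not sink at 11–12 N. Corner a sank 3.4 mm at about 6 N; I stopped there rather than pressing to its full 5 mm.
- **Pressing the shim:** the stud on a slid down at about 5 N and came to a firm stop with the fingertips at 39.0 mm. Flat should be 39.5 mm, so this is a 0.5 mm difference, within measuring error. The final press reached 19.5 N.
- **Last checks:** in the scene and top views, head a sits flat. The other three heads are within 0.1 pixel of where they started. The plate, coupling, screwdriver and wrench look unmoved. The arm stood clear at z = 0.23 m, with only sensor noise on the wrist force.
- **Disagreement:** at the dots, the scene camera was about 2–3 mm off the computed positions and the top camera about 1 mm. The tips still came down on every dot. No check failed.

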